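Open the safety cap of the polish jug

ROBOT

A 6-joint arm with a two-finger parallel gripper is mounted at the origin on a cart in front of the work surface, level with it; the furniture and walls round the work are solid. World frame = base frame: x ahead of the robot, y to its left, z up, the work surface at z = 0. Lengths are in m, angles in rad, forces in N, time in s.
With the tool pointing down it reaches from about 0.25 to 0.85 m from the base axis. Payload 12.5 kg.
Tool frame: the origin (TCP) lies midway between the tips of the shut fingers; the grasp point (between the pads) lies manip.pinch_z behind it (manip.pinch_z is the distance from the TCP to the grasp point, in m); x points along the fingers, z is the direction in which the jaws open and shut, and the axes are right-handed (so a half turn about x gives the same grasp; the last joint's range is limited). The gripper opens to 93 mm and grips with 3 to 60 N. Pads are 15 mm wide; open, the fingers measure 128 mm over their backs; the gripper's body (75 mm by 188 mm) begins 65 mm behind the grasp point.
Start: joints at [1.217, 0.351, 1.652, -0, 1.139, -0.085], TCP at [0.146, 0.53, 0.219] pointing down, gripper open.
Joint ranges: [-2.75, 2.75], [-0.79, 2.1], [0.01, 2.65], [-1.57, 4.71], [0.07, 3.14], [-2.87, 2.87]. Speed limits (rad/s): [2.22, 2.22, 2.79, 3.14, 3.14, 3.14].

INTERFACE

Orientations are given as a 3x3 rotation matrix whose columns are the frame's x, y, z axes.
In Python, from station import monitor, optics, order, spotter, manip gives the robot as it stands.
- The arm moves only by the tool carry_out, never from a script. Its argument "series" is a list of rows, each a list of 5 numbers: the shift along the world's x, y, z each as a share of 150 mm, from -1 to 1, then the turn about the world's z as a share of 30 degrees, from -1 to 1, then the closure, from 0 (fully open) to 1 (shut). A call has 1 to 5 rows; each row is the pose to reach, as a shift and turn from the pose measured when the call began; what a row does not reach only later rows make up. A row lasts 1/8 s, in which the tool goes at most 62.5 mm and 10.7 degrees, less where a joint would pass 70% of its speed; a pose out of reach is approached as far as the arm can. A call with a number of a shift or a turn outside -1 to 1 is refused whole. A call with a gripper value outside its range is refused whole. The fingers move at their own pace and stop on an object; "grip_force" is the grip in N (left out, the last holds). Time passes only in rows, so rows that repeat a pose let the fingers close. It gives the time, the measured TCP pose, the force and the opening at its end, in the units of the state.
- monitor.sense(): the state, without advancing time (a new reading comes with each control period).
- optics.snapshot(name): name is "scene" or "top" or "wrist"; returns (picture, depth): 420x560x3 uint8, red, green, blue; 420x560 float32, m along the optical axis (not along the pixel's ray), 0 where there is no reading.
- optics.calibration(name): a dict with "vertical_fov" (degrees; the focal length in pixels is half the picture's height over the tangent of half this angle, whatever the lens; pixels are square), "cx", "cy" (the principal point, pixels), "extrinsics" (4x4, takes a point from world to camera coordinates); the wrist camera has in their place "mount" (4x4, takes a point from camera to tool coordinates, whose origin is the TCP and whose axes are the tool frame's). Camera axes: x right, y down, z forward; pixel columns grow to the right and rows downward; lengths in m; the calibration is good to about 2 mm. The wrist camera is an equidistant fisheye: a pixel r from the principal point sees the ray r / f radians off the axis. A picture is of the moment at which its call begins: read the wrist's pose just before it. calibration takes no time and is no camera call.
- order.finish_job(): hands the job in, once; it reports no verdict.
Trained networks look in the newest picture that a camera, given by its name, has taken for a name from the list of things; names that differ only in an ending like _2 or _b are one class to them, and where a whole thing is asked for, a point or a joint stands for the part that bears it (a point fixed in the world has none). Each returns a list of dicts, best first, with "confidence" (0 to 1); they miss things now and then, are a little off and sometimes report something else, mostly with a low value. They report only what shows in the picture. A call takes as long as a camera call. They do not tell look-alikes from the thing itself.
- spotter.trace(camera, query): "region" (420x560 bool, what is visible of it) and "box" ([centre column, centre row, width, height] in pixels, round what is visible of it).
The state is a dict: "time_s": time; "joints": joint angles; "qvel": joint speeds; "tau": joint torques, N m; "tcp_pos": TCP position; "eef_rot": TCP orientation; "ft_force": force on the tool from outside, world axes, zero at the start; "moment": the same for the moment, N m; "finger_gap": finger opening in m.
Only numpy, scipy, OpenCV 4.12 (cv2) and the standard library are available. Lean on these libraries where they do the work, as an engineer would, in place of code of your own. Each camera call takes 0.05 s, during which the arm holds its last target. There are 200 camera calls.

TASK

Swing the stood-up hold-down bar of the jug stand over and down until it lies fully home in its catch across the jug's shoulder. Then grip the jug's push-and-turn safety cap, press it down, twist it anticlockwise a little under a quarter turn until it is free, and lift it straight up, keeping it level. Finish while still holding the cap in the gripper, still and level, above the jug's mouth with about 7 cm between the mouth and the underside of the cap; leave the bar closed, the jug in its stand and the other things where they are.

Things in the scene. Friction and masses are not known exactly. Their poses are not given: they have to be found in the camera images.
- hasp (a joint): Hold-down bar (hasp) of the jug stand, angle in rad: 0 = level, home in the catch fork over the jug's shoulder (solid stop); 1.57 = straight up; starts stood up at 1.5 to 1.95, can lean out to 2.1. Stiff hinge (0.12 N m, 1 to 2 N at the tip): it stays where it is left and must be pushed all the way down.
- hasp_hinge (a point): Point on the hasp's hinge axis, at the top of the stand's left front post, 105.5 mm above the worktop. Axes are the stand's: x from its front to its back, y to its left, z up; the hinge axis is x. The bar swings in this point's y-z plane; closed, it points along -y.
- hasp_catch (a point): The catch fork on top of the right front post, 112 mm along -y from hasp_hinge, where the hasp's end comes to rest at 105.5 mm height (top face of the bar then at 109.5 mm). Open upward, cheeks 14 mm apart, their tops 112 mm above the worktop.
- hasp_tip (a point): Point on the hasp's centre line 112 mm from the hinge. The hasp is a flat steel bar, 10 mm wide (x), 8 mm thick, with a 16 mm thumb tab beyond this point, so 128 mm long from the hinge.
- jug_mouth (a point): Centre of the upper rim of the jug's neck (hidden in the cap at the start), 140 mm above the worktop; axes as the jug's, at the start nearly the stand's. The neck, 31 mm across, stands 22 mm behind the jug's middle and 64 mm behind the hasp's plane; a sprung pouring insert rises 7 mm out of it.
- jug_center (a point): Centre of the body of the white plastic jug, 54 mm above the worktop; axes are the jug's. Body 120 (x) x 80 (y) x 92 mm, 0.6 kg, shoulder 100 mm above the worktop. It stands loose in the stand's pocket (floor 8 mm, walls 37 mm above the worktop), which keeps it from turning.
- cap_center (a point): Centre of the grey ribbed safety cap: 56 mm across, 40 mm high, 50 g, centre 134 mm above the worktop at the start. Locked by two lugs: press it straight down 4 to 7 mm (3 N rising to 9 N), keep it down and turn it anticlockwise seen from above; from 60 to 120 degrees (aim for 75) it is free and lifts off, also when no longer pressed. A grip of 30 to 40 N holds it.
- insert (a joint): How far the sprung pouring insert under the cap is pressed down, in m: 0 = up (as it starts), 0.004 = deep enough to turn the cap, 0.007 = the cap meets the neck (solid stop).
- jigger_center (a point): Bystander, leave alone: copper double jigger (two cones waist to waist), 43 mm wide, 84 mm high. Point at its centre, 42 mm above the worktop.
- stopper_1_center (a point): Bystander, leave alone: bottle stopper with round light-coloured foot and black ribbed top, 33 mm wide, 55 mm high. Point at its centre, 28 mm above the worktop.
- lemon_1_center (a point): Bystander, leave alone: lemon, 71 x 53 x 51 mm. Point at its centre, 26 mm above the worktop.
- tea_caddy_center (a point): Bystander, leave alone: round green tea caddy with pale lid, 60 mm wide, 98 mm high. Point at its centre, 49 mm above the worktop.
- bitters_1_center (a point): Bystander, leave alone: slim amber bitters bottle with black cap, 43 mm wide, 142 mm high. Point at its centre, 71 mm above the worktop.
- spice_jar_1_center (a point): Bystander, leave alone: glass spice jar with pale lid, 47 mm wide, 98 mm high. Point at its centre, 49 mm above the worktop.
Mind the look-alikes: they are no part of the job. What is meant by the part that bears cap_center is not blue or green, and is the smaller of those in its own colour.

How it is judged:
On the way, in this order (a step that is already met when the one before it is completed fails the run):
1. the hasp lies home in its catch, the cap still locked (value of joint hasp below 0.06 rad and z of cap_center in the frame of jug_mouth below 0.004 m), for 0.2 s.
2. the cap is pressed down at least 4 mm with the hasp closed (value of joint hasp below 0.06 rad and value of joint insert above 0.004 m), for 0.1 s.
3. the cap, still down on the neck, is turned free (all of step 1 and angle between the x axis of cap_center and the x axis of jug_mouth, either way round above 0.8 rad), for 0.1 s.
At the end, for the whole second after the job is handed in: The hasp is closed (within 0.06 rad of home); the gripper holds the cap still (under 30 mm/s), level within 15 degrees, its underside 45 to 140 mm above the jug's mouth, within 35 mm of straight above it, touching nothing of the jug; the jug stands upright in its pocket (centre under 60 mm high) (value of joint hasp below 0.06 rad and z of cap_center in the frame of jug_mouth between 0.065 and 0.16 m and horizontal distance between cap_center and jug_mouth below 0.035 m and angle between cap_center's own z axis and vertical below 0.26 rad and contact force between cap and the fingers above 1 N and contact force between cap and jug below 0.1 N and linear speed of cap below 0.03 m/s and angle between jug_center's own z axis and vertical below 0.05 rad and horizontal distance between jug_center and hasp_hinge below 0.085 m and height (world z) of jug_center below 0.06 m); the arm keeps its last pose, push and grip.
It fails at once if the jug is pulled up out of its pocket (height (world z) of jug_center above 0.075 m).
It fails at once if a bystander is disturbed (moved over 4 cm) (distance of any of jigger_center, stopper_1_center, lemon_1_center, tea_caddy_center, bitters_1_center, spice_jar_1_center from where it was at the start of the episode above 0.04 m).
It also fails if it takes over 61 s, if anything falls off the work surface, if the arm or the gripper's body presses on something with over 40 N, if the wrist force passes 120 N, or if a joint passes its speed limit or range.

## Working session

There is one attempt and no reset: what is moved stays moved. The work goes in short steps, Python scripts to look and compute and a tool call to move; the robot and the scene stay as the last step left them, time stands still between calls to the robot, and variables do not carry over. Pictures are saved under pics/ and viewed, about 8 in all and at most 12, crops included, and the job is handed in when it is done.

Besides the shell and the picture viewer there is one more tool, called as name(argument=value, ...) on one line, values as JSON. carry_out: Moves the arm, as the interface text tells. Shift numbers are shares of 150 mm and turn numbers shares of 30 degrees, none past 1 either way. Its arguments: {"type":"object","properties":{"series":{"type":"array","items":{"type":"array","items":{"type":"number","minimum":-1,"maximum":1}}},"grip_force":{"type":"number"}},"required":["series"]}

```bash
mkdir -p pics
cat > h.py <<'E'
import numpy as np, cv2
from station import monitor, optics, order, spotter, manip
def snap(n,f=None):
    s=monitor.sense(); p,d=optics.snapshot(n)
    if f: cv2.imwrite('pics/'+f,p[:,:,::-1])
    return s,p,d
def world(n,s,d,u,v):
    c=optics.calibration(n); f=210/np.tan(np.radians(c['vertical_fov'])/2)
    u=np.asarray(u,float);v=np.asarray(v,float);z=d[v.astype(int),u.astype(int)]
    x=(u-c['cx']);y=(v-c['cy'])
    if 'mount' in c:
        r=np.hypot(x,y)+1e-9;t=r/f;k=np.tan(t)/r
        P=np.stack([x*k*z,y*k*z,z,np.ones_like(z)])
        T=np.eye(4);T[:3,:3]=s['eef_rot'];T[:3,3]=s['tcp_pos'];T=T@c['mount']
    else:
        P=np.stack([x*z/f,y*z/f,z,np.ones_like(z)]);T=np.linalg.inv(c['extrinsics'])
    return (T@P)[:3].T
def reg(n,s,d,m):
    v,u=np.nonzero(m&(d>0)); return world(n,s,d,u,v)
E
python3 - <<'E'
from h import *
print(manip.pinch_z)
for n in ['scene','top']:
    s,p,d=snap(n,n+'0.png')
    for q in ['cap_center','hasp','jug_center']:
        for r in spotter.trace(n,q)[:3]:
            P=reg(n,s,d,r['region'])
            print(n,q,round(r['confidence'],2),np.round(r['box']),np.round(np.median(P,0),3),np.round(np.percentile(P,3,axis=0),3),np.round(np.percentile(P,97,axis=0),3))
a=cv2.imread('pics/scene0.png')
E
```

```text
0.0188
scene cap_center 0.94 [344. 253.  30.  26.] [ 0.516 -0.234  0.048] [ 0.496 -0.263  0.007] [ 0.562 -0.2    0.054]
scene cap_center 0.89 [307. 237.  27.  23.] [ 0.515 -0.11   0.047] [ 0.495 -0.139  0.005] [ 0.557 -0.075  0.054]
scene cap_center 0.69 [254. 194.  22.  21.] [0.507 0.083 0.149] [0.49  0.062 0.118] [0.54  0.109 0.156]
scene jug_center 0.81 [252. 217.  39.  33.] [0.477 0.077 0.094] [0.432 0.046 0.04 ] [0.537 0.131 0.103]
scene jug_center 0.4 [230. 190.   8.  22.] [0.586 0.231 0.066] [0.568 0.218 0.011] [0.606 0.254 0.083]
top cap_center 0.95 [344. 198.  27.  29.] [ 0.533 -0.222  0.052] [ 0.501 -0.255  0.019] [ 0.565 -0.191  0.056]
top cap_center 0.81 [178. 219.  18.  17.] [0.476 0.28  0.039] [0.451 0.256 0.001] [0.501 0.308 0.044]
top cap_center 0.69 [300. 199.  28.  25.] [ 0.531 -0.101  0.052] [ 0.499 -0.131  0.037] [ 0.564 -0.07   0.055]
top hasp 0.52 [203. 217.  21.  10.] [0.475 0.172 0.17 ] [0.468 0.158 0.11 ] [0.481 0.188 0.231]
top jug_center 0.55 [235. 209.  38.  42.] [0.479 0.093 0.1  ] [0.44  0.052 0.048] [0.552 0.139 0.104]
```

View pics/scene0.png

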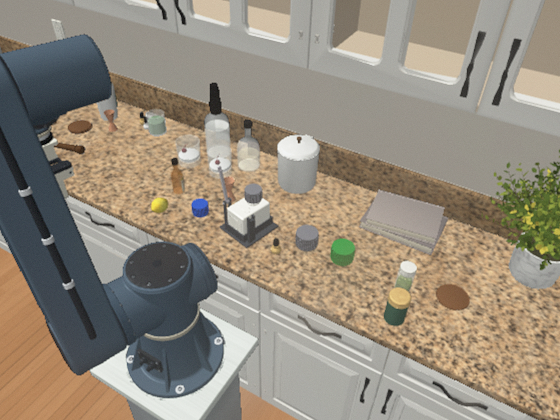

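View pics/top0.png

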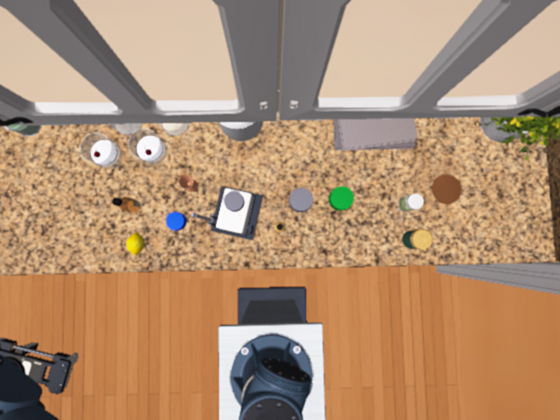

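The scene camera shows the stand at about (248,222), with the jug's grey cap at (254,194) and the bar standing up at (224,185). The look-alikes are a larger grey cap at (307,237), a blue one at (200,208) and a green one at (343,252), all on the worktop. The top view agrees: the stand is yawed about -10°, and the bar leans left from (213,219) to (193,216). I'll move closer.

carry_out(series=[[0.2,-0.2,0.3,0,1],[0.5,-0.5,0.7,0,1],[0.9,-0.9,0.9,0,1],[1,-1,0.9,0,1],[1,-1,0.9,0,1]])

```text
time_s: 1.02
tcp_pos: [0.2981, 0.3785, 0.355]
eef_rot: [[0.002, -0.963, 0.269], [0.001, 0.269, 0.963], [-1.0, -0.002, 0.002]]
ft_force: [0.6, 0.2, 0.3]
finger_gap: 0.0475
```

Run:
```python
from h import *
s,p,d=snap('wrist','w1.png')
print(s['time_s'],s['tcp_pos'],np.round(s['eef_rot'],3),s['ft_force'],s['finger_gap'],s['joints'])
for q in ['cap_center','hasp','jug_center']:
    for r in spotter.trace('wrist',q)[:4]:
        P=reg('wrist',s,d,r['region'])
        print(q,round(r['confidence'],2),np.round(r['box']),np.round(np.median(P,0),3),np.round(np.percentile(P,3,axis=0),3),np.round(np.percentile(P,97,axis=0),3))
```

```text
1.025 [0.29807524 0.37851558 0.35498419] [[ 0.002 -0.963  0.269]
 [ 0.001  0.269  0.963]
 [-1.    -0.002  0.002]] [0.57781401 0.19887499 0.26416278] 0.04753929074346733 [ 8.07322530e-01  1.09660442e-01  1.62255231e+00 -4.45588082e-04
  1.40701745e+00 -4.91026795e-01]
cap_center 0.74 [249. 273.  32.  21.] [0.457 0.291 0.038] [0.447 0.265 0.005] [0.473 0.311 0.041]
cap_center 0.39 [ 70. 339.   5.   8.] [ 0.532 -0.191  0.008] [ 0.281 -0.195 -0.   ] [0.552 0.302 0.44 ]
```

View pics/w1.png

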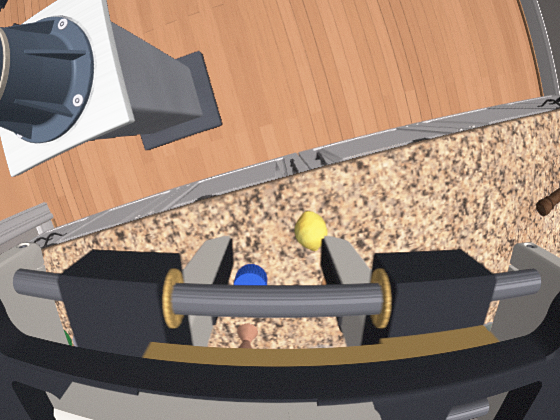

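The wrist view looks back toward the robot and does not show the stand: blue cap at (250,275), lemon at (310,230). I'll measure from the two fixed cameras' depth instead.

Run:
```python
from h import *
for n,box in [('top',(180,265,170,250)),('scene',(200,290,150,250))]:
    s,p,d=snap(n)
    u0,u1,v0,v1=box
    V,U=np.mgrid[v0:v1,u0:u1]; U=U.ravel();V=V.ravel(); k=d[V,U]>0;U=U[k];V=V[k]
    P=world(n,s,d,U,V); near=(np.abs(P[:,0]-.5)<.1)&(np.abs(P[:,1]-.11)<.11)
    P=P[near]
    c=P[(P[:,2]>.148)&(P[:,2]<.162)&(P[:,1]<.135)]
    print(n,'captop',len(c),c.mean(0),c.min(0),c.max(0), cv2.minEnclosingCircle(c[:,:2].astype(np.float32)))
    j=P[(P[:,2]>.092)&(P[:,2]<.106)&(P[:,1]<.15)]
    print('shoulder',len(j),cv2.minAreaRect(j[:,:2].astype(np.float32)))
    w=P[(P[:,2]>.02)&(P[:,2]<.045)]
    print('walls',len(w),cv2.minAreaRect(w[:,:2].astype(np.float32)))
    b=P[(P[:,2]>.115)&(P[:,1]>.138)]
    if len(b)>5:
        m=np.median(b,0);_,_,vt=np.linalg.svd(b-b.mean(0));print('bar',len(b),b.mean(0),vt[0],b[b[:,2].argmax()],b[b[:,2].argmin()])
    for lo,hi in [(.1,.12)]:
        q=P[(P[:,2]>lo)&(P[:,2]<hi)]; print(np.round(q[q[:,0]<.48][:40],3).tolist())
s,p,d=snap('scene')
a=p[150:250,195:300];b=snap('top')[1][165:255,180:270]
a=cv2.resize(a,(480,440),interpolation=2);b=cv2.resize(b,(320,440),interpolation=2)
cv2.imwrite('pics/crop.png',np.hstack([a,b])[:,:,::-1])
```

```text
top captop 322 [0.5200862  0.09286876 0.15386994] [0.4929851 0.0652163 0.1482896] [0.54879057 0.12007149 0.15946412] ((0.520783007144928, 0.09266519546508789), 0.028220662847161293)
shoulder 798 ((0.49659591913223267, 0.08788850903511047), (0.1019662469625473, 0.11969788372516632), 76.15108489990234)
walls 139 ((0.4718511700630188, 0.07636544108390808), (0.09266611188650131, 0.15691204369068146), 39.2626838684082)
bar 84 [0.47537304 0.17631142 0.1838897 ] [-0.06050294 -0.22703634 -0.97200509] [0.48034816 0.1881119  0.23383932] [0.46908615 0.16200972 0.11571146]
[[0.48, 0.086, 0.106], [0.48, 0.081, 0.102], [0.48, 0.078, 0.101], [0.479, 0.072, 0.102], [0.479, 0.07, 0.101], [0.479, 0.067, 0.102], [0.478, 0.163, 0.112], [0.478, 0.16, 0.113], [0.478, 0.157, 0.109], [0.478, 0.156, 0.101], [0.478, 0.139, 0.101], [0.478, 0.135, 0.103], [0.478, 0.133, 0.101], [0.478, 0.124, 0.101], [0.477, 0.121, 0.104], [0.477, 0.113, 0.102], [0.477, 0.107, 0.103], [0.477, 0.104, 0.104], [0.477, 0.098, 0.104], [0.477, 0.093, 0.101], [0.477, 0.09, 0.102], [0.477, 0.084, 0.101], [0.477, 0.081, 0.101], [0.477, 
[... 1151 characters left out ...]
, [0.464, 0.166, 0.113], [0.467, 0.165, 0.111], [0.462, 0.157, 0.118], [0.467, 0.157, 0.114], [0.472, 0.156, 0.112], [0.478, 0.157, 0.107], [0.479, 0.154, 0.108], [0.461, 0.169, 0.11], [0.46, 0.163, 0.113], [0.459, 0.159, 0.115], [0.463, 0.158, 0.113], [0.469, 0.159, 0.108], [0.469, 0.155, 0.11], [0.473, 0.154, 0.107], [0.48, 0.154, 0.103], [0.466, 0.172, 0.1], [0.461, 0.164, 0.108], [0.461, 0.16, 0.11], [0.463, 0.158, 0.109], [0.464, 0.155, 0.109], [0.47, 0.155, 0.105], [0.474, 0.155, 0.102], [0.452, 0.162, 0.111], [0.455, 0.16, 0.11], [0.46, 0.16, 0.105], [0.458, 0.155, 0.11], [0.463, 0.154, 0.107], [0.466, 0.153, 0.105], [0.456, 0.165, 0.102], [0.456, 0.162, 0.103], [0.457, 0.158, 0.104]]
```

View pics/crop.png

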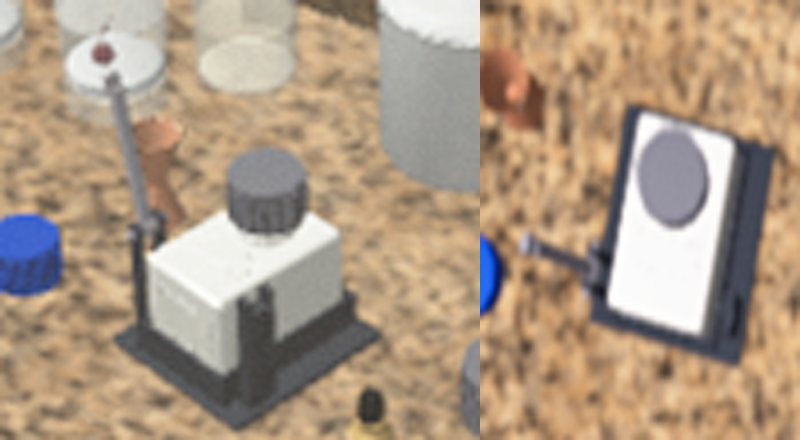

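The crop shows the stand yawed about -13°. The bar's hinge is at the left (141,225 in the crop) and the fork is on the right front post. Estimates: cap (0.518,0.091), hinge (0.469,0.160), catch (0.443,0.051), bar angle about 1.80 rad. The jaw already lines up with the swing plane, so I'll move to the left of the bar with the fingers shut.

carry_out(series=[[0.3,-0.2,0,0,1],[0.6,-0.4,0,0,1],[1,-0.6,-0.3,0,1],[1,-0.6,-0.5,0,1],[1,-0.6,-0.5,0,1]])

```text
time_s: 2.05
tcp_pos: [0.4444, 0.2902, 0.2756]
eef_rot: [[-0.006, -0.964, 0.265], [-0.003, 0.265, 0.964], [-1.0, 0.005, -0.005]]
ft_force: [-0.2, 0.0, 0.6]
finger_gap: 0.0004
```

carry_out(series=[[0.15,-0.1,-0.3,0,1],[0.25,-0.3,-0.6,0,1],[0.25,-0.37,-0.67,0,1],[0.25,-0.37,-0.67,0,1]])

```text
time_s: 2.55
tcp_pos: [0.4819, 0.2354, 0.1766]
eef_rot: [[-0.005, -0.964, 0.265], [-0.003, 0.265, 0.964], [-1.0, 0.004, -0.004]]
ft_force: [-0.2, 0.8, 0.6]
finger_gap: 0.0009
```

carry_out(series=[[0.0,-0.2,0.02,0,1],[-0.04,-0.35,0.02,0,1],[-0.09,-0.5,0.02,0,1],[-0.12,-0.67,0,0,1],[-0.16,-0.83,-0.08,0,1]])

```text
time_s: 3.18
tcp_pos: [0.4592, 0.1119, 0.1674]
eef_rot: [[0.001, -0.965, 0.264], [-0.001, 0.264, 0.965], [-1.0, -0.001, -0.001]]
ft_force: [1.1, 1.2, 0.2]
finger_gap: 0.0003
```

Run:
```python
from h import *
s,p,d=snap('scene')
print(s['tcp_pos'],s['ft_force'])
cv2.imwrite('pics/s2.png',cv2.resize(p[120:260,180:320],(600,600),interpolation=2)[:,:,::-1])
```

```text
[0.45917688 0.11187957 0.16744356] [1.09209699 1.24398897 0.19638153]
```

View pics/s2.png

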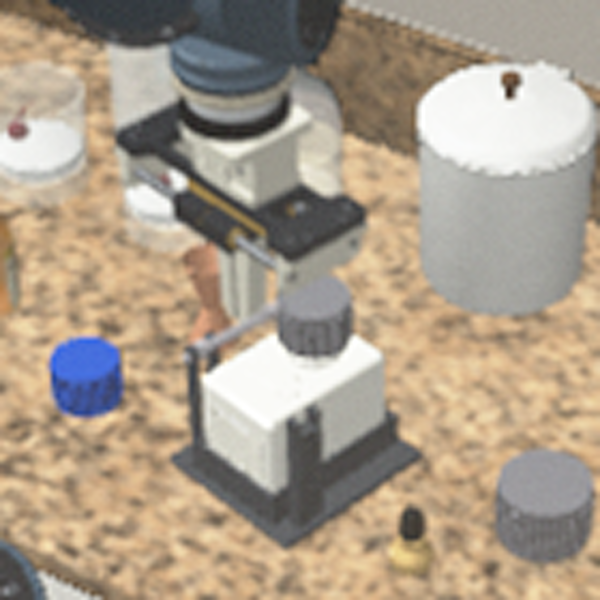

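The bar has swung over to roughly 40° and now lies under the fingertips at about (255,310). I'll keep going down.

carry_out(series=[[-0.02,-0.08,-0.1,0,1],[-0.04,-0.13,-0.22,0,1],[-0.04,-0.13,-0.3,0,1],[-0.04,-0.13,-0.35,0,1],[-0.04,-0.13,-0.37,0,1]])

```text
time_s: 3.85
tcp_pos: [0.452, 0.091, 0.1104]
eef_rot: [[-0.002, -0.965, 0.264], [-0.002, 0.264, 0.965], [-1.0, 0.001, -0.003]]
ft_force: [-1.2, 0.8, 1.3]
finger_gap: 0.0006
```

carry_out(series=[[0,0,-0.01,0,1],[0,0,-0.02,0,1],[0,0,-0.02,0,1]])

```text
time_s: 4.22
tcp_pos: [0.4523, 0.091, 0.1091]
eef_rot: [[-0.001, -0.965, 0.263], [-0.003, 0.263, 0.965], [-1.0, 0.001, -0.003]]
ft_force: [-9.5, -3.1, 25.8]
finger_gap: 0.0003
```

Contact at the expected height (0.109), with 26 N. Lifting, opening, and checking.

carry_out(series=[[0,0,0.3,0,1],[0,0,0.6,0,0.3],[0.0,0,0.9,0,0],[0,0,1,0,0],[0,0,1,0,0]])

```text
time_s: 4.85
tcp_pos: [0.4524, 0.0912, 0.2592]
eef_rot: [[-0.001, -0.965, 0.263], [-0.003, 0.263, 0.965], [-1.0, -0.0, -0.003]]
ft_force: [0.2, 0.6, 0.2]
finger_gap: 0.0357
```

Run:
```python
from h import *
s,p,d=snap('scene')
print(s['tcp_pos'],s['ft_force'],s['finger_gap'],s['joints'],s['time_s'])
n='scene';V,U=np.mgrid[150:250,200:290];U=U.ravel();V=V.ravel();P=world(n,s,d,U,V)
P=P[(np.abs(P[:,0]-.5)<.1)&(np.abs(P[:,1]-.09)<.1)]
c=P[(P[:,2]>.148)&(P[:,2]<.162)];print(cv2.minEnclosingCircle(c[:,:2].astype(np.float32)),c.mean(0),len(c))
H=np.array([.4687,.16]);ex=np.array([.974,-.225]);ey=np.array([.225,.974])
q=(P[:,:2]-H);a=q@ex;b=q@ey;m=(np.abs(a)<.008)&(b>-.14)&(b<.02)
for lo in np.arange(-.13,.01,.015):
    k=m&(b>lo)&(b<lo+.015)
    if k.any(): print(round(lo,3),k.sum(),np.round(np.percentile(P[k,2],[10,50,90]),3))
cv2.imwrite('pics/s3.png',cv2.resize(p[150:250,195:305],(660,600),interpolation=2)[:,:,::-1])
```

```text
[0.45235741 0.09116789 0.25920267] [0.16593462 0.63315047 0.2427769 ] 0.03566546214937298 [ 0.09946232  0.14415535  1.81688891 -0.00273021  1.18137914 -1.20391468] 4.85
((0.5157924890518188, 0.09353708475828171), 0.031059717759490013) [0.51675622 0.0886551  0.15246082] 162
-0.13 96 [0.002 0.044 0.108]
-0.115 74 [0.048 0.28  0.312]
-0.1 42 [0.04  0.096 0.112]
-0.085 25 [0.097 0.105 0.108]
-0.07 47 [0.101 0.27  0.301]
-0.055 87 [0.109 0.284 0.319]
-0.04 24 [0.098 0.107 0.283]
-0.025 17 [0.098 0.106 0.11 ]
-0.01 31 [0.036 0.106 0.111]
0.005 4 [0.009 0.072 0.112]
```

View pics/s3.png

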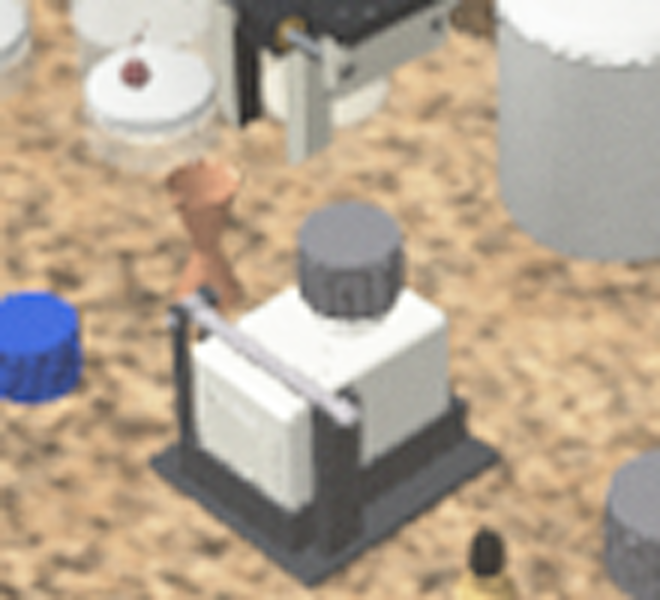

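The bar lies level into the fork, from (195,305) to (350,410), with the depth on it reading about 0.107–0.110. The cap hasn't moved. I'll go over the cap, turning -30° first to leave room on the last joint.

carry_out(series=[[0.2,0,0,-0.3,0],[0.35,0,-0.1,-0.6,0],[0.437,0,-0.2,-0.9,0],[0.437,0,-0.3,-1,0],[0.437,0,-0.3,-1,0]])

```text
time_s: 5.52
tcp_pos: [0.5162, 0.0909, 0.2106]
eef_rot: [[-0.009, -0.704, 0.71], [-0.002, 0.71, 0.704], [-1.0, 0.005, -0.007]]
ft_force: [0.1, -0.6, -0.5]
finger_gap: 0.0897
```

Run:
```python
from h import *
s,p,d=snap('wrist','w4.png')
print(s['tcp_pos'],s['finger_gap'],s['joints'],np.round(s['eef_rot'],3))
```

```text
[0.51622698 0.09094598 0.21059094] 0.08968840104945629 [ 8.60040343e-02  3.17199481e-01  1.72088847e+00 -9.36451640e-04
  1.11212034e+00 -6.94667076e-01] [[-0.009 -0.704  0.71 ]
 [-0.002  0.71   0.704]
 [-1.     0.005 -0.007]]
```

View pics/w4.png

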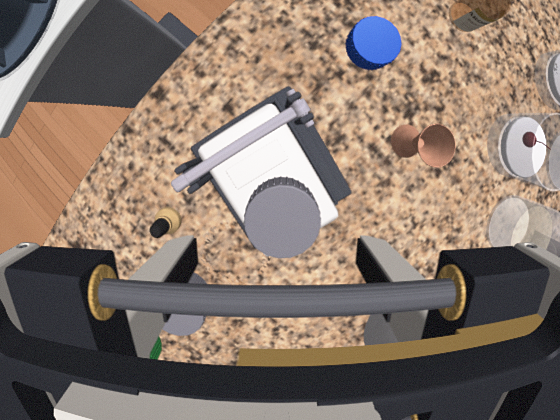

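The wrist view shows the bar home in its fork, from (300,108) to (180,185), and the cap at (283,217), roughly between the fingers. I'll measure it here.

Run:
```python
from h import *
s,p,d=snap('wrist');s=monitor.sense()
V,U=np.mgrid[170:275,235:330];U=U.ravel();V=V.ravel();P=world('wrist',s,d,U,V)
c=P[(P[:,2]>.145)&(P[:,2]<.163)&(np.hypot(P[:,0]-.518,P[:,1]-.091)<.045)]
(x,y),r=cv2.minEnclosingCircle(c[:,:2].astype(np.float32));print(x,y,r,c.mean(0),c.min(0),c.max(0))
o=np.array([x,y])-s['tcp_pos'][:2];print(s['tcp_pos'],'tool y,z offset',o@s['eef_rot'][:2,1],o@s['eef_rot'][:2,2])
```

```text
0.5200321078300476 0.09410954266786575 0.028582308441400528 [0.51933843 0.09472876 0.15456267] [0.49224235 0.06596097 0.14500477] [0.54801273 0.12186661 0.15721403]
[0.51711234 0.09106826 0.21257675] tool y,z offset 9.972747602451125e-05 0.00421475727987349
```

carry_out(series=[[0.017,0.017,-0.15,0,0],[0.017,0.017,-0.3,0,0],[0.017,0.017,-0.45,0,0],[0.017,0.017,-0.6,0,0],[0.017,0.017,-0.617,0,0]])

```text
time_s: 6.25
tcp_pos: [0.519, 0.0936, 0.1193]
eef_rot: [[-0.007, -0.705, 0.709], [-0.001, 0.709, 0.705], [-1.0, 0.004, -0.006]]
ft_force: [0.7, 0.1, 0.6]
finger_gap: 0.0929
```

carry_out(series=[[0,0,0,0,1],[0,0,0,0,1],[0,0,0,0,1],[0,0,0,0,1],[0,0,0,0,1]], grip_force=38)

```text
time_s: 6.88
tcp_pos: [0.5192, 0.0936, 0.1196]
eef_rot: [[-0.006, -0.705, 0.709], [-0.001, 0.709, 0.705], [-1.0, 0.003, -0.006]]
ft_force: [-0.1, 0.4, 1.7]
finger_gap: 0.056
```

Gripped (56 mm). Now I press.

carry_out(series=[[0,0,-0.015,0,1],[0,0,-0.027,0,1],[0,0,-0.037,0,1],[0,0,-0.037,0,1]])

```text
time_s: 7.38
tcp_pos: [0.5192, 0.0936, 0.1142]
eef_rot: [[-0.006, -0.705, 0.709], [-0.001, 0.709, 0.705], [-1.0, 0.003, -0.006]]
ft_force: [-3.5, 0.0, 8.0]
finger_gap: 0.0565
```

5.4 mm down at 8 N. I'll turn it anticlockwise, keeping it pressed.

carry_out(series=[[0,0,-0.005,0.17,1],[0,0,-0.005,0.37,1],[0,0,-0.005,0.57,1],[0,0,-0.005,0.77,1],[0,0,-0.005,0.9,1]])

```text
time_s: 8.0
tcp_pos: [0.5199, 0.0937, 0.114]
eef_rot: [[-0.003, -0.951, 0.309], [-0.004, 0.309, 0.951], [-1.0, 0.002, -0.005]]
ft_force: [-0.4, 0.2, 6.8]
finger_gap: 0.0558
```

carry_out(series=[[0,0,-0.002,0.2,1],[0,0,-0.002,0.4,1],[0,0,-0.002,0.6,1],[0,0,-0.002,0.8,1],[0,0,-0.002,0.9,1]])

```text
time_s: 8.62
tcp_pos: [0.52, 0.0938, 0.114]
eef_rot: [[-0.001, -0.987, -0.159], [-0.005, -0.159, 0.987], [-1.0, 0.002, -0.005]]
ft_force: [-2.0, -0.1, 7.8]
finger_gap: 0.056
```

carry_out(series=[[0,0,-0.002,0.25,1],[0,0,-0.002,0.5,1],[0,0,-0.002,0.75,1],[0,0,-0.002,0.83,1],[0,0,-0.002,0.83,1]])

```text
time_s: 9.25
tcp_pos: [0.5201, 0.0939, 0.114]
eef_rot: [[0.002, -0.828, -0.561], [-0.005, -0.561, 0.828], [-1.0, 0.001, -0.005]]
ft_force: [-2.1, 0.9, 7.6]
finger_gap: 0.0559
```

Run:
```python
from h import *
s=monitor.sense();print(s['tcp_pos'],s['ft_force'],s['moment'],s['joints'][5],np.degrees(np.arctan2(s['eef_rot'][1][2],s['eef_rot'][0][2])))
```

```text
[0.52014682 0.09390653 0.11401273] [-2.11303632  0.85039623  7.64895157] [0.03186436 0.4267215  0.04153683] -2.069008946085206 124.09178775624873
```

Turned 79°, still pressed. I'll lift gently first and watch the force.

carry_out(series=[[0,0,0.03,0,1],[0,0,0.06,0,1],[0,0,0.09,0,1],[0,0,0.12,0,1],[0,0,0.12,0,1]])

```text
time_s: 9.88
tcp_pos: [0.5203, 0.0938, 0.1323]
eef_rot: [[0.002, -0.828, -0.561], [-0.005, -0.561, 0.828], [-1.0, 0.001, -0.005]]
ft_force: [-0.5, -0.9, 0.8]
finger_gap: 0.0559
```

Free, with no pull. Lifting to 7 cm clearance.

carry_out(series=[[0,0,0.15,0,1],[0,0,0.3,0,1],[0,0,0.45,0,1],[0,0,0.555,0,1],[0,0,0.555,0,1]])

```text
time_s: 10.5
tcp_pos: [0.5207, 0.0939, 0.2162]
eef_rot: [[0.004, -0.828, -0.561], [-0.004, -0.561, 0.828], [-1.0, -0.001, -0.006]]
ft_force: [-0.6, 0.4, -0.6]
finger_gap: 0.056
```

carry_out(series=[[0,0,0,0,1],[0,0,0,0,1],[0,0,0,0,1],[0,0,0,0,1]])

```text
time_s: 11.0
tcp_pos: [0.5206, 0.0939, 0.216]
eef_rot: [[0.003, -0.828, -0.561], [-0.005, -0.561, 0.828], [-1.0, -0.0, -0.006]]
ft_force: [0.6, 0.6, -0.8]
finger_gap: 0.0561
```

Run:
```python
from h import *
s,p,d=snap('scene')
print(s['tcp_pos'],s['ft_force'],s['finger_gap'],np.abs(s['qvel']).max(),s['time_s'])
V,U=np.mgrid[130:250,195:305];U=U.ravel();V=V.ravel();P=world('scene',s,d,U,V)
j=P[(P[:,2]>.092)&(P[:,2]<.106)&(abs(P[:,1]-.09)<.08)&(abs(P[:,0]-.5)<.08)];print(cv2.minAreaRect(j[:,:2].astype(np.float32)))
cv2.imwrite('pics/s5.png',cv2.resize(p[130:250,190:310],(600,600),interpolation=2)[:,:,::-1])
```

```text
[0.52061377 0.09390859 0.21601491] [ 0.56917996  0.55732243 -0.75657453] 0.056140663049456856 0.003439351325294962 11.0
((0.49515482783317566, 0.0894743874669075), (0.13206565380096436, 0.12163622677326202), 73.14852905273438)
```

View pics/s5.png

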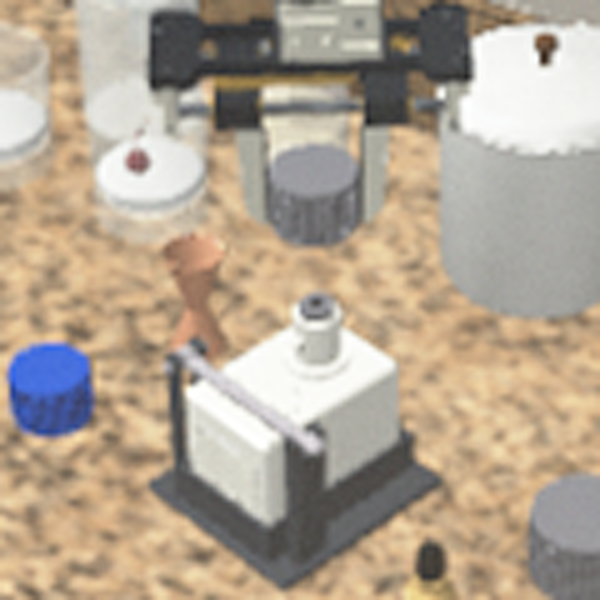

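The cap is held level at (315,195) above the open neck at (318,330). The bar is closed, the jug is seated, and the bystanders in view are where they were. Handing in.

```bash
python3 -c "
from station import order
print(order.finish_job())"
```

```text
the job is handed in; nothing more can be done
None
```

I closed the bar, unlocked the cap and lifted it. I handed the job in after about 11 s of robot time; the hand-in gave no verdict.

- **Bar:** I swung it over and pressed it home with about 26 N. It stopped at 0.109 m, against 0.1095 m expected, and the scene and wrist pictures showed it level in its fork.
- **Cap:** I gripped it at 38 N, pressed it down 5.4 mm (about 8 N), turned it 79° anticlockwise while pressed, and lifted it straight up. The force dropped to about zero, so it came free without pulling on the jug.
- **Final check:** The cap is held still and level, with a 56 mm finger opening. From the tool height, its underside is about 7 cm above the mouth, and the tool is within a few mm of the cap's starting centre. The last picture shows the bar closed, the jug in its stand and the bystanders in view unmoved.

**Disagreements and limits:**
- The top and scene cameras differed by 3–4 mm on the cap's position, so I used a closer wrist-camera measurement for the grasp.
- The last depth fit of the jug's shoulder gave a wider outline, probably because the bar lies across it.
- I did not measure the lemon, caddy, bitters bottle or spice jar again at the end.

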